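# Unfasten the swing bolt of the sample cell

## Robot

A 6-joint arm with a two-finger parallel gripper is mounted at the origin on the work surface. World frame = base frame: x ahead of the robot, y to its left, z up, the work surface at z = 0. Lengths are in m, angles in rad, forces in N, time in s.
With the tool pointing down it reaches from about 0.25 to 0.775 m from the base axis. Payload 4 kg.
Tool frame: the origin (TCP) lies between the finger pads; the fingertips stand 19 mm ahead of it and the grasp point (between the pads) is the TCP (robot.tip_reach is the y of the fingertips in the tool frame, in m); y points along the fingers, x is the direction in which the jaws open and shut, and the axes are right-handed (so a half turn about y gives the same grasp; the last joint's range is limited). The gripper opens to 94 mm and grips with 3 to 60 N. Pads are 16 mm wide; open, the fingers measure 119 mm over their backs; the gripper's body (75 mm by 177 mm) begins 78 mm behind the grasp point.
Start: joints at [1.162, 0.087, 1.371, -0, 1.684, -0.103], TCP at [0.166, 0.524, 0.225] pointing down, gripper open.
Joint ranges: [-3.1, 3.1], [-0.76, 2.03], [0.27, 2.55], [-1.08, 4.22], [0.17, 2.65], [-2.57, 2.57]. Speed limits (rad/s): [2.79, 2.79, 3.14, 3.14, 3.14, 3.14].

## Interface

Orientations are given as [roll, pitch, yaw] about the fixed x, y, z axes, in that order (R = Rz(yaw) Ry(pitch) Rx(roll)).
In Python, from bench import robot, imaging, order gives the robot as it stands.
- The arm moves only by the tool send_rows, never from a script. Its argument "moves" is text: rows parted by semicolons, each of 5 numbers parted by spaces: the gripper's target within -1 to 1 (shut at 1, half-way at 0, fully open at -1), then the shift along the tool's x, y, z in m, then the turn about the tool's y in degrees. In form: fingers tx ty tz roll; .... A call has exactly 10 rows; each row shifts and turns the commanded pose from where the row before left it, along the tool's axes as they then stand; what a row does not reach is not made up. A row lasts 1/12 s, in which the tool goes at most 41.7 mm and 7.16 degrees, less where a joint would pass 70% of its speed; a pose out of reach is approached as far as the arm can. A call with a gripper value outside its range is refused whole. The fingers move at their own pace and stop on an object; the grip force is fixed at half the most. Time passes only in rows, so rows that do not move let the fingers close, or fill a call up. It gives the time, the measured TCP pose, the force and the opening at its end, in the units of the state.
- robot.get_obs(): the state, without advancing time (a new reading comes with each control period).
- imaging.snapshot(name): name is "side" or "top"; returns a dict with "image" (420x560x3 uint8, red, green, blue), "mtx" (3x3 intrinsics, pixels), "R" (3x3) and "t" (3): a world point X has camera coordinates R X + t. Camera axes: x right, y down, z forward; pixel columns grow to the right and rows downward; lengths in m; the calibration is good to about 2 mm. A picture is of the moment at which its call begins. There is no depth.
- order.close_job(): hands the job in, once; it reports no verdict.
Trained networks look in a picture, given as the dict that the camera call returned (one of the last four; its "shot" number tells which), for a name from the list of things; names that differ only in an ending like _2 or _b are one class to them, and where a whole thing is asked for, a point or a joint stands for the part that bears it (a point fixed in the world has none). Each returns a list of dicts, best first, with "conf" (0 to 1); they miss things now and then, are a little off and sometimes report something else, mostly with a low value. They report only what shows in the picture. A call takes as long as a camera call.
- imaging.recognise(picture, target): "centre" ([column, row] in pixels, amid what is visible of it).
- imaging.landmark_of(picture, target): "centre" ([column, row] in pixels: a listed point, or the origin of a listed thing).
The state is a dict: "time": time; "joint_positions": joint angles; "qvel": joint speeds; "joint_torque": joint torques, N m; "tool_pos": TCP position; "ee_rot": TCP orientation; "wrist_force": force on the tool from outside, world axes, zero at the start; "wrist_torque": the same for the moment, N m; "width": finger opening in m.
Only numpy, scipy, OpenCV 4.12 (cv2) and the standard library are available. Lean on these libraries where they do the work, as an engineer would, in place of code of your own. Each camera call takes 0.05 s, during which the arm holds its last target.

## Task

Unfasten the lid of the sample cell on the optical bench: slacken its wing nut (anticlockwise from above) until the washer clears the raised lip of the slotted lug, but do not wind it up to the end of its thread; then gently swing the hinged eyebolt out of the slot and lay it down on its roller rest, pressing just enough to feel it touch, and leave it lying there. If the bolt resists in the slot, loosen more rather than forcing it; do not lean on the cell, and leave the things around it where they are.

Things in the scene. Friction and masses are not known exactly. Their poses are not given: they have to be found in the camera images.
- cell: Sample cell fixed to the bench: black box 112 x 92 mm on a grey flange (150 x 124 x 10 mm), aluminium lid on top. Origin on the bench under the upright eyebolt's axis; z up; x points outward, from the lid through the slot's open end (the way the bolt swings); the box lies on the -x side. The bolt's pin is level along y, 30 mm above this origin, between two grey ears.
- lid_mid (a point): Centre of the lid's top, 78 mm above the bench, axes as the cell's. Bare aluminium lid 118 mm (x) by 98 mm (y), 12 mm thick, outer edge 21 mm short of the bolt's axis; nothing on it is higher than 5 mm.
- lug (a point): Slotted lug on the lid: this point is on the upright bolt's axis, level with the prong tops (78 mm up, flush with the lid), axes as the cell's. Two prongs 12 mm thick, 32 mm wide over all, a 10 mm slot between, open outward. The prongs end 13 mm outward of this point, in a lip (11.5 to 13 mm out, 2.5 mm high) that holds the nut's washer in.
- bolt: Steel eyebolt, 8 mm thick, end 78 mm from its pin. Origin on the pin; z along the bolt to its free end, x outward as the cell's. Starts upright in the slot, swings only outward about the cell's y, down onto the roller rest. The pivot is stiff: about 2 N at the nut swings it when the nut is clear of the lip, and it stays where it is left.
- rest: Rest for the bolt in front of the cell: a rubber roller, 8 mm across and 22 mm long along the cell's y, on a stem in a 10 mm thick foot. Origin at the roller's centre, 40 mm outward of the upright bolt's axis, 34 to 46 mm above the bench: its height is set differently each time. The bolt's shank meets it at about 1.0 to 1.3 rad from upright; its middle line is then 8 mm from this origin.
- nut_mid (a point): Steel wing nut, this point on its axis 26 mm above its washer's underside, the height to grip. Two flat wings along this point's x, 10 mm thick in y, 49 mm over the tips, from 10 to 36 mm above the washer's underside, with an 18 x 10 mm block between. z up along the bolt. Seated, this point is 74 mm from the pin; it starts 0 to 1.2 mm above that. It turns about z with about 0.1 N m and stays put.
- nut_washer (a point): Centre of the underside of the nut's washer (20 mm across, 2.5 mm thick), axes as nut_mid. Anticlockwise from above loosens: 1.27 mm of rise a radian (8 mm lead). The washer clears the lip for the whole swing once 4.2 mm above the prongs (2.4 to 3.3 rad from the start); pushed out sooner it wedges on the lip and small pushes give large forces there. Above 8 mm is the end of the thread.
- lens_post: Bystander: lens in a round black mount on a steel post, 95 mm high, foot 44 mm across; origin under its foot.
- mirror_mount: Bystander: square black mirror mount with two brass knobs on a steel post, 88 mm high, foot 44 mm across; origin under its foot.
- thumb_screw: Bystander: loose steel thumb screw standing on its 20 mm head, 25 mm high; origin under its head.
- spacer_ring: Bystander: grey spacer ring, 33 mm across, 8 mm high, lying flat; origin under its centre.
- filter_frame: Bystander: white framed glass plate 50 x 50 x 5 mm lying flat; origin under its centre.

How it is judged:
On the way, in this order (a step that is already met when the one before it is completed fails the run):
1. the nut is backed off (more than 3 mm above seated) with the bolt still upright in the slot (z of nut_mid in the frame of bolt above 0.077 m and angle between bolt's own z axis and vertical below 0.25 rad), for 0.1 s.
2. the bolt is swung out of the slot and laid on the rest, touching it (over 1 N) (angle between bolt's own z axis and vertical above 0.9 rad and contact force between bolt and rest above 1 N), for 0.1 s.
At the end, for the whole second after the job is handed in: The eyebolt lies out of the slot on its roller rest (roller centre within 10 mm of the bolt's middle line, that is a gap under 2 mm), at rest, with the nut still on it, 3 to 8 mm above its seated place (angle between bolt's own z axis and vertical above 0.9 rad and x of rest in the frame of bolt below 0.01 m and z of nut_mid in the frame of bolt between 0.077 and 0.082 m and angular speed of bolt below 0.1 rad/s); the robot touches nothing.
It fails at once if the bolt or nut is forced against the lug or pressed hard on the rest (over 40 N between them and the cell with its rest) (contact force between bolt and cell above 40 N).
It fails at once if the nut is wound up to the end of its thread (more than 8 mm above seated) (z of nut_mid in the frame of bolt above 0.082 m).
It fails at once if the robot leans on the cell (over 25 N) (contact force between the arm and cell above 25 N).
It fails at once if the fingers press on the cell (over 25 N) (contact force between the fingers and cell above 25 N).
It fails at once if a bystander is moved by more than 20 mm (distance of any of lens_post, mirror_mount, thumb_screw, spacer_ring, filter_frame from where it was at the start of the episode above 0.02 m).
It also fails if it takes over 72 s, if anything falls off the work surface, if the arm or the gripper's body presses on something with over 40 N, if the wrist force passes 120 N, or if a joint passes its speed limit or range.

## Working session

There is one attempt and no reset: what is moved stays moved. The work goes in short steps, Python scripts to look and compute and a tool call to move; the robot and the scene stay as the last step left them, time stands still between calls to the robot, and variables do not carry over. Pictures are saved under pics/ and viewed, and the job is handed in when it is done.

Besides the shell and the picture viewer there is one more tool, called after "Emit:" by a JSON object that holds its "fn" and its "kwargs", one argument or row to a line. send_rows: Moves the arm, as the interface text tells. Its arguments: {"type":"object","properties":{"moves":{"type":"string"}},"required":["moves"]}

```bash
ls; mkdir -p pics; python3 - <<'E'
from bench import robot, imaging, order
import cv2
print(robot.get_obs())
for n in ("side","top"):
    s=imaging.snapshot(n); cv2.imwrite(f"pics/{n}0.png",s["image"][:,:,::-1]); print(n,s["mtx"].tolist(),s["R"].tolist(),s["t"].tolist(),s["shot"])
    for t in ["lug","nut_mid","nut_washer","bolt","rest","lid_mid","cell"]:
        print(t,[(x["centre"],round(x["conf"],2)) for x in imaging.landmark_of(s,t)[:2]])
E
```

```text
pics
{'time': 0.0, 'joint_positions': array([ 1.16191384e+00,  8.79265583e-02,  1.37222464e+00,  3.13599094e-05,
        1.68360631e+00, -1.03124835e-01]), 'qvel': array([ 2.47899887e-03, -3.12337799e-04,  1.12538189e-04, -3.92189130e-05,
       -1.06632016e-03, -2.64104885e-04]), 'joint_torque': array([-1.05421772e-03, -3.40187824e+01, -3.02424860e+01,  7.16790953e-02,
        3.29881394e-02, -2.14439738e-04]), 'tool_pos': array([0.16536517, 0.52402423, 0.22333471]), 'ee_rot': array([-1.57054247,  0.00215015,  1.26504244]), 'wrist_force': array([ 0.21408245, -0.73825208,  0.69705422]), 'wrist_torque': array([0.00434269, 0.01502277, 0.05235484]), 'width': 0.09400245086328154}
side [[441.15870550902684, 0.0, 273.99130776730624], [0.0, 441.15870550902684, 213.95049627836588], [0.0, 0.0, 1.0]] [[-0.9974139958675772, -0.07127378948364872, -0.00923946860557094], [-0.043733132917187625, 0.7039093650235647, -0.7089421830568197], [0.05703274439057273, -0.706704784733174, -0.7052060786057628]] [0.5259939150852642, 0.07554476691591837, 0.7558353992483531] 1
lug [([280.3, 211.7], 0.61)]
nut_mid [([274.9, 200.9], 0.73)]
nut_washer [([271.6, 213.9], 0.48)]
bolt [([276.7, 233.6], 0.8)]
rest [([250.2, 228.4], 0.48)]
lid_mid [([324.5, 213.3], 0.72)]
cell [([276.5, 244.6], 0.92)]
top [[542.6818823222391, 0.0, 280.6114587668541], [0.0, 542.6818823222391, 210.86064475464644], [0.0, 0.0, 1.0]] [[-0.028278301011185857, -0.9995961024759853, 0.0028230491919575555], [-0.9923140483859294, 0.02773170315647586, -0.12059760369082184], [0.1204706066551015, -0.006211646710860781, -0.9926974606481528]] [0.04947666071744336, 0.5194816310086349, 1.0384821870199896] 2
lug [([295.8, 203.6], 0.87)]
nut_mid [([295.7, 203.8], 0.63)]
nut_washer [([296.6, 207.7], 0.49)]
bolt [([294.7, 208.9], 0.47)]
rest [([292.6, 189.8], 0.48)]
lid_mid []
cell [([291.8, 213.7], 0.88)]
```

View pics/side0.png

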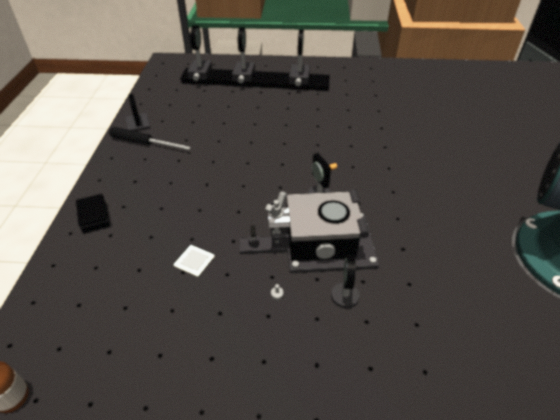

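View pics/top0.png

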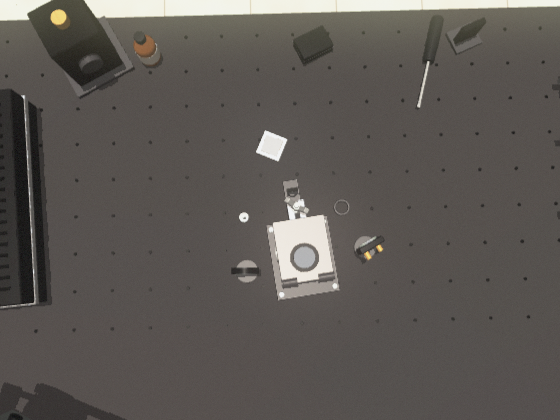

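```bash
python3 - <<'E'
import cv2
a=cv2.imread("pics/side0.png")[150:270,200:380];cv2.imwrite("pics/sc.png",cv2.resize(a,None,fx=4.4,fy=4.4,interpolation=cv2.INTER_CUBIC))
a=cv2.imread("pics/top0.png")[150:290,230:370];cv2.imwrite("pics/tc.png",cv2.resize(a,None,fx=4.2,fy=4.2,interpolation=cv2.INTER_CUBIC))
E
```

```text
(no output)
```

View pics/sc.png

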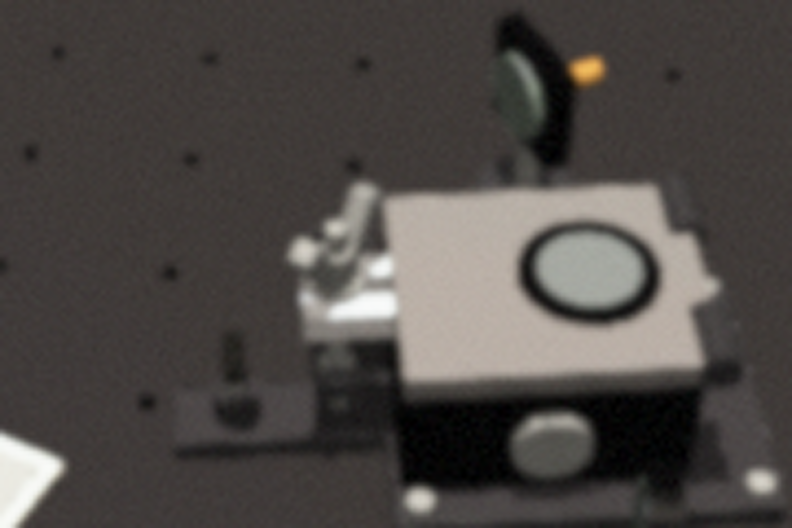

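View pics/tc.png

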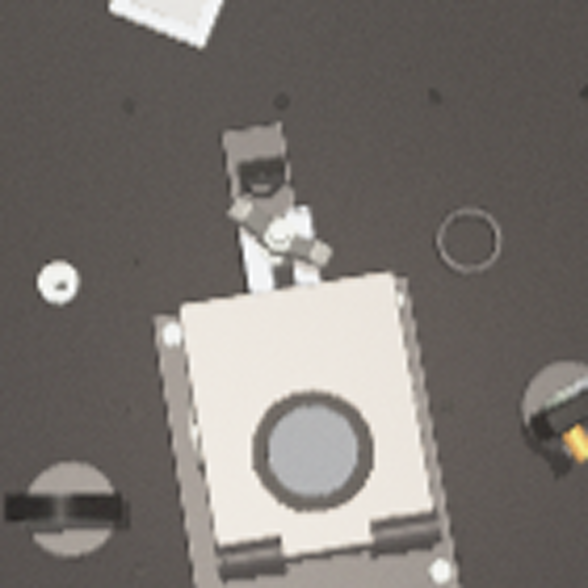

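```bash
cat > h.py <<'E'
from bench import robot, imaging, order
import numpy as np, cv2
def ray(s,p):
    d=s["R"].T@np.linalg.solve(s["mtx"],[p[0],p[1],1.]); c=-s["R"].T@s["t"]; return c,d
def onz(s,p,z):
    c,d=ray(s,p); return c+d*(z-c[2])/d[2]
def tri(a,pa,b,pb):
    c1,d1=ray(a,pa);c2,d2=ray(b,pb)
    k=np.linalg.lstsq(np.c_[d1,-d2],c2-c1,rcond=None)[0]
    x,y=c1+k[0]*d1,c2+k[1]*d2
    return (x+y)/2,np.linalg.norm(x-y)
def proj(s,X):
    c=s["R"]@X+s["t"];u=s["mtx"]@c;return u[:2]/u[2]
E
python3 - <<'E'
from h import *
np.set_printoptions(precision=4,suppress=True)
a=imaging.snapshot("side");b=imaging.snapshot("top")
for t in ["lug","nut_mid","nut_washer","bolt","rest","cell","lens_post","mirror_mount","thumb_screw","spacer_ring","filter_frame"]:
    A=imaging.landmark_of(a,t);B=imaging.landmark_of(b,t)
    if A and B: print(t,*tri(a,A[0]["centre"],b,B[0]["centre"]),A[0]["conf"],B[0]["conf"])
    else: print(t,A[:1],B[:1])
T=lambda x,y:(230+(x+.5)/4.2-.5,150+(y+.5)/4.2-.5)
S=lambda x,y:(200+(x+.5)/4.4-.5,150+(y+.5)/4.4-.5)
C=[onz(b,T(*p),.078)[:2] for p in [(180,306),(395,273),(437,520),(213,556)]]
print("lid top",C)
ex=lambda u:np.degrees(np.arctan2(u[1],u[0]))
print(ex(C[0]-C[3]),ex(C[1]-C[2]),ex(C[0]-C[1])-90,ex(C[3]-C[2])-90,[np.linalg.norm(C[i]-C[i-1]) for i in range(4)])
C2=[onz(a,S(*p),.078)[:2] for p in [(403,385),(385,193),(657,186),(705,370)]]
print("lid side",C2,ex(C2[0]-C2[3]),ex(C2[1]-C2[2]),ex(C2[0]-C2[1])-90)
print([np.linalg.norm(C2[i]-C2[i-1]) for i in range(4)])
w=[onz(b,T(*p),.115)[:2] for p in [(240,211),(320,252)]]
print("wing",w,np.mean(w,0),ex(w[0]-w[1]),np.linalg.norm(w[0]-w[1]))
E
```

```text
lug [0.5267 0.0103 0.0874] 0.00045179176096938614 0.94 0.58
nut_mid [0.5226 0.0125 0.1123] 0.0026308774477187486 0.48 0.59
nut_washer [ 0.5166 -0.0001  0.1076] 0.010229844607011079 0.72 0.54
bolt [ 0.6206  0.0205 -0.031 ] 0.10525782050011764 0.64 0.54
rest [0.5582 0.0159 0.0556] 0.007677208399704406 0.6 0.55
cell [0.5213 0.0031 0.0025] 0.005194167569754672 0.88 0.93
lens_post [0.4094 0.1086 0.0107] 0.001958994493355329 0.7 0.68
mirror_mount [ 0.4476 -0.1303  0.0017] 0.003622603914352799 0.78 0.57
thumb_screw [ 0.5382  0.0006 -0.1557] 0.028828251303722026 0.72 0.66
spacer_ring [ 0.5319 -0.0918 -0.0035] 0.002976953616117873 0.47 0.68
filter_frame [0.6627 0.0492 0.0016] 0.0032449214433150795 0.84 0.67
lid top [array([0.4934, 0.0511]), array([ 0.5056, -0.0457]), array([ 0.3951, -0.0601]), array([0.3821, 0.0394])]
5.965845874562912 7.437323993378253 7.164913481470634 7.432536033275056 [np.float64(0.11193390106435024), np.float64(0.0975410726207094), np.float64(0.11144162662548902), np.float64(0.10041435641778096)]
lid side [array([0.4958, 0.0536]), array([ 0.5073, -0.0476]), array([ 0.4005, -0.0582]), array([0.3882, 0.0396])] 7.431985926067205 5.695078990008384 6.48716603609158
[np.float64(0.10846768699944538), np.float64(0.10182534292464328), np.float64(0.10726102433290834), np.float64(0.09856131425795953)]
wing [array([0.5304, 0.0236]), array([ 0.5115, -0.0105])] [0.5209 0.0066] 61.018472104181015 0.038941186017105035
```

```bash
cat > ov.py <<'E'
from h import *
def draw(name,s,x,y,wdeg,box,f,zw=.0785,cy=np.radians(7)):
    c0,r0,w,h=box
    im=cv2.resize(s["image"][r0:r0+h,c0:c0+w,::-1],None,fx=f,fy=f,interpolation=cv2.INTER_CUBIC).copy(); raw=im.copy()
    def P(X): u=(proj(s,np.array(X))-[c0,r0]+.5)*f-.5; return tuple(int(v) for v in u)
    def L(A,col):
        for i in range(len(A)): cv2.line(im,P(A[i-1]),P(A[i]),col,1,cv2.LINE_AA)
    a=np.radians(wdeg);e=np.array([np.cos(a),np.sin(a),0]);n=np.array([-e[1],e[0],0]);o=np.array([x,y,0])
    for z,col in((zw+.036,(0,0,255)),(zw+.010,(0,160,255))):
        L([o+e*i*.0245+n*j*.005+[0,0,z] for i,j in((1,1),(1,-1),(-1,-1),(-1,1))],col)
    ex=np.array([np.cos(cy),np.sin(cy),0]);ey=np.array([-ex[1],ex[0],0])
    L([o+ex*i+ey*j+[0,0,.078] for i,j in((-.021,.049),(-.021,-.049),(-.139,-.049),(-.139,.049))],(0,255,0))
    L([o+ex*i+ey*j+[0,0,.078] for i,j in((-.021,.016),(.013,.016),(.013,.005),(-.021,.005))],(255,255,0))
    L([o+ex*i+ey*j+[0,0,.078] for i,j in((-.021,-.016),(.013,-.016),(.013,-.005),(-.021,-.005))],(255,255,0))
    cv2.imwrite(name,np.hstack([raw,im]))
E
python3 - <<'E'
from ov import *
a=imaging.snapshot("side");b=imaging.snapshot("top")
draw("pics/ovt1.png",b,.521,.006,61,(275,180,45,45),8.5)
draw("pics/ovs1.png",a,.521,.006,61,(258,180,45,55),8.5)
E
```

```text
(no output)
```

View pics/ovt1.png

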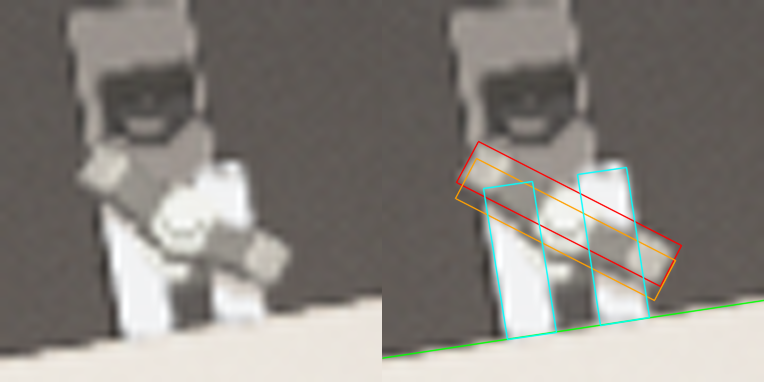

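View pics/ovs1.png

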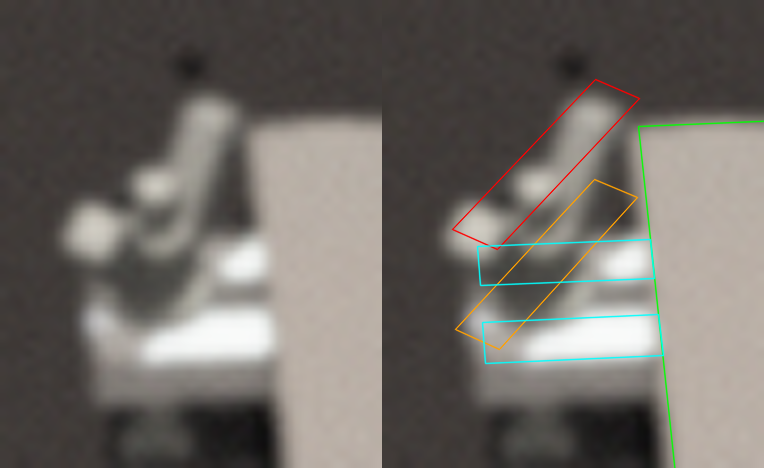

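Emit:
{"fn": "send_rows", "kwargs": {
  "moves": "0.3 0 0 0 7; 0.3 0 0 0 7; 0.3 0 0 0 7; 0.3 0 0 0 7; 0.3 0 0 0 7; 0.3 0 0 0 7; 0.3 0 0 0 7; 0.3 0 0 0 7; 0.3 0 0 0 7; 0.3 0 0 0 7"
}}

```text
time: 2.93
tool_pos: [0.1656, 0.5245, 0.2245]
ee_rot: [-1.571, -0.0, 0.037]
wrist_force: [0.4, 0.3, 0.6]
width: 0.0339
```

Emit:
{"fn": "send_rows", "kwargs": {
  "moves": "0.3 0 0 0 7; 0.3 0 0 0 7; 0.3 0 0 0 7; 0.3 0 0 0 7; 0.3 0 0 0 5.5; 0.3 0.02 0 -0.01 0; 0.3 0.03 0 -0.014 0; 0.3 0.03 0 -0.014 0; 0.3 0.03 0 -0.014 0; 0.3 0.03 0 -0.014 0"
}}

```text
time: 3.77
tool_pos: [0.252, 0.3946, 0.2246]
ee_rot: [-1.57, -0.0, -0.541]
wrist_force: [0.2, 0.6, -0.1]
width: 0.0329
```

Emit:
{"fn": "send_rows", "kwargs": {
  "moves": "0.3 0.03 0 -0.014 0; 0.3 0.03 0 -0.014 0; 0.3 0.03 0 -0.014 0; 0.3 0.03 0 -0.014 0; 0.3 0.03 0 -0.014 0; 0.3 0.03 0 -0.014 0; 0.3 0.03 0 -0.014 0; 0.3 0.03 0 -0.014 0; 0.3 0.03 0 -0.014 0; 0.3 0 0 0 0"
}}

```text
time: 4.6
tool_pos: [0.4204, 0.1444, 0.2243]
ee_rot: [-1.572, -0.002, -0.548]
wrist_force: [-0.2, 0.3, -0.2]
width: 0.0329
```

Emit:
{"fn": "send_rows", "kwargs": {
  "moves": "0.3 0.0263 0 -0.011 0; 0.3 0.0263 0 -0.011 0; 0.3 0.0263 0 -0.011 0; 0.3 0.0263 0 -0.011 0; 0.3 0.0263 0 -0.011 0; 0.3 0.0263 0 -0.011 0; 0.3 0 0.03 0 0; 0.3 0 0.03 0 0; 0.3 0 0.022 0 0; 0.3 0 0 0 0"
}}

```text
time: 5.43
tool_pos: [0.5157, 0.0114, 0.1367]
ee_rot: [-1.575, 0.01, -0.542]
wrist_force: [-0.7, 0.3, -1.1]
width: 0.0334
```

```bash
python3 - <<'E'
from ov import *
print(robot.get_obs()["tool_pos"],robot.get_obs()["ee_rot"])
a=imaging.snapshot("side");b=imaging.snapshot("top")
draw("pics/ovs2.png",a,.522,.006,59,(240,150,75,95),5.2)
draw("pics/ovt2.png",b,.522,.006,59,(250,160,75,75),5.2)
E
```

```text
[0.5156962  0.01136417 0.13667548] [-1.57543524  0.0102067  -0.54161431]
```

View pics/ovs2.png

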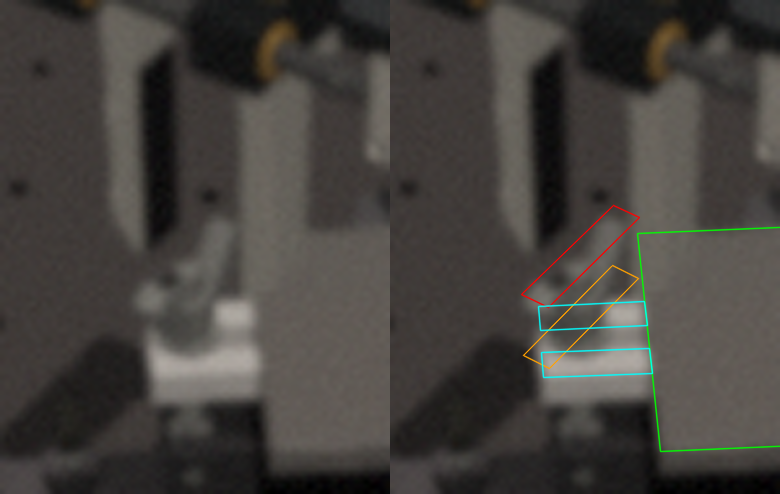

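View pics/ovt2.png

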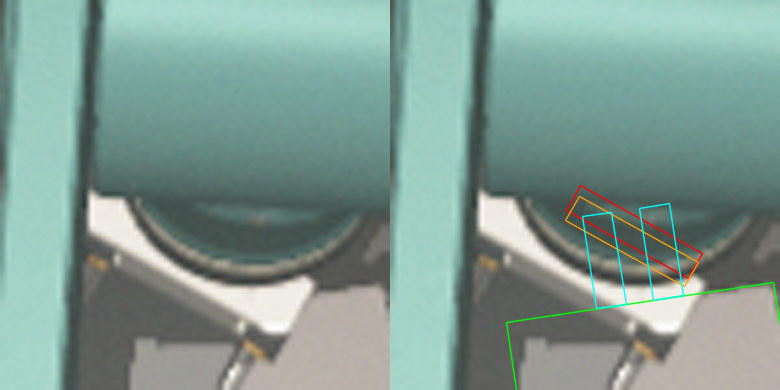

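Emit:
{"fn": "send_rows", "kwargs": {
  "moves": "0.3 0 0 0 0; 0.3 0.008 0 -0.001 0; 0.3 0 0 0 0; 0.3 0 0 0 0; 0.3 0 0 0 0; 0.3 0 0 0 0; 0.3 0 0 0 0; 0.3 0 0 0 0; 0.3 0 0 0 0; 0.3 0 0 0 0"
}}

```text
time: 6.37
tool_pos: [0.5255, 0.0058, 0.1424]
ee_rot: [-1.571, 0.0, -0.541]
wrist_force: [0.1, -0.6, -0.6]
width: 0.0331
```

```bash
python3 - <<'E'
from ov import *
print(robot.get_obs()["tool_pos"],robot.get_obs()["ee_rot"])
a=imaging.snapshot("side")
draw("pics/ovs3.png",a,.522,.006,59,(240,150,75,95),5.2)
for t in ["nut_mid","lug"]: print(t,[(x["centre"],x["conf"]) for x in imaging.landmark_of(a,t)[:2]])
print(proj(a,robot.get_obs()["tool_pos"]),proj(a,np.array([.522,.006,.1045])))
E
```

```text
[0.52548507 0.00582815 0.14243122] [-1.57077388e+00  1.06045799e-04 -5.41353893e-01]
nut_mid [([275.8, 199.8], 0.62)]
lug [([251.2, 226.3], 0.69), ([323.2, 214.6], 0.62)]
[274.04250675 185.24873605] [276.45411478 203.26244748]
```

View pics/ovs3.png

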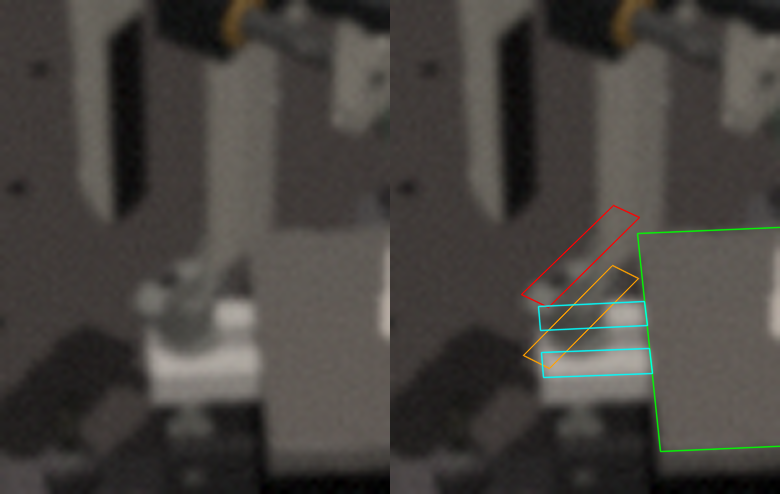

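Emit:
{"fn": "send_rows", "kwargs": {
  "moves": "0.3 -0.0025 0 -0.0007 0; 0.3 0 0.005 0 0; 0.3 0 0.005 0 0; 0.3 0 0.005 0 0; 0.3 0 0.005 0 0; 0.3 0 0.005 0 0; 0.3 0 0.005 0 0; 0.3 0 0.003 0 0; 0.3 0 0.0025 0 0; 0.3 0 0 0 0"
}}

```text
time: 7.35
tool_pos: [0.5227, 0.0065, 0.1062]
ee_rot: [-1.571, 0.001, -0.541]
wrist_force: [-0.4, -0.2, 0.1]
width: 0.0326
```

```bash
python3 - <<'E'
from ov import *
print(robot.get_obs()["tool_pos"],robot.get_obs()["wrist_force"])
a=imaging.snapshot("side")
draw("pics/ovs4.png",a,.523,.0065,59,(240,150,75,95),5.2)
E
```

```text
[0.52271077 0.00652923 0.10622671] [-0.38848076 -0.20751114  0.10886305]
```

View pics/ovs4.png

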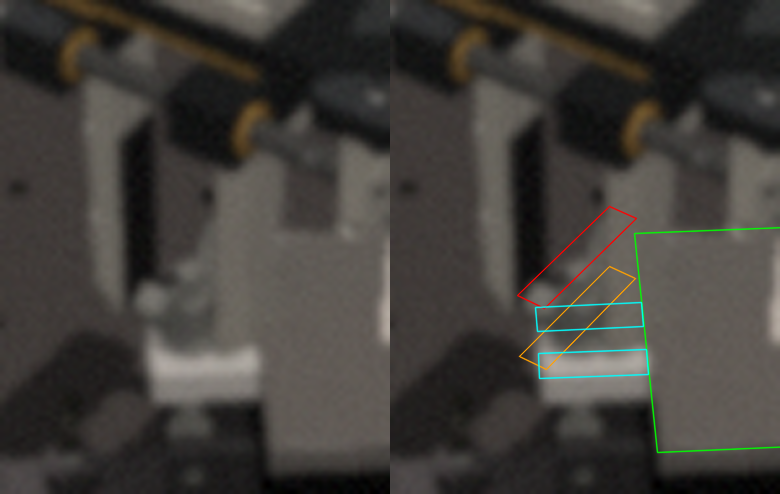

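Emit:
{"fn": "send_rows", "kwargs": {
  "moves": "0.4 0 0 0 0; 0.45 0 0 0 0; 0.5 0 0 0 0; 0.55 0 0 0 0; 0.6 0 0 0 0; 0.65 0 0 0 0; 0.7 0 0 0 0; 0.74 0 0 0 0; 0.74 0 0 0 0; 0.74 0 0 0 0"
}}

```text
time: 8.23
tool_pos: [0.5229, 0.0066, 0.1069]
ee_rot: [-1.571, 0.0, -0.541]
wrist_force: [-0.4, 0.8, 0.5]
width: 0.0125
```

Emit:
{"fn": "send_rows", "kwargs": {
  "moves": "0.77 0 0 0 0; 0.8 0 0 0 0; 0.85 0 0 0 0; 0.9 0 0 0 0; 0.9 0 0 0 0; 0.9 0 0 0 0; 0.9 0 0 0 0; 0.9 0 0 0 0; 0.9 0 0 0 0; 0.9 0 0 0 0"
}}

```text
time: 9.07
tool_pos: [0.5227, 0.0069, 0.1069]
ee_rot: [-1.57, 0.001, -0.541]
wrist_force: [-4.5, 3.7, 2.5]
width: 0.0099
```

Emit:
{"fn": "send_rows", "kwargs": {
  "moves": "0.9 -0.0006 0 0 0; 0.9 0 0 0 0; 0.9 0 -0.00007 0 -3; 0.9 0 -0.00007 0 -3; 0.9 0 -0.00007 0 -3; 0.9 0 -0.00007 0 -3; 0.9 0 -0.00007 0 -3; 0.9 0 0 0 0; 0.9 0 0 0 0; 0.9 0 0 0 0"
}}

```text
time: 9.9
tool_pos: [0.5225, 0.007, 0.1072]
ee_rot: [-1.57, 0.0, -0.281]
wrist_force: [-1.9, 3.3, 1.7]
width: 0.0095
```

```bash
python3 - <<'E'
from ov import *
o=robot.get_obs()
for k in("tool_pos","ee_rot","wrist_force","wrist_torque","width"):print(k,o[k])
E
```

```text
tool_pos [0.52253473 0.006963   0.10724773]
ee_rot [-1.57038079e+00  1.32645716e-04 -2.80700452e-01]
wrist_force [-1.86589957  3.32316842  1.68010592]
wrist_torque [ 0.69512399  0.69658784 -0.06311236]
width 0.00952622009585078
```

Emit:
{"fn": "send_rows", "kwargs": {
  "moves": "0.9 0 -0.0001 0 -4.7; 0.9 0 -0.0001 0 -4.7; 0.9 0 -0.0001 0 -4.7; 0.9 0 -0.0001 0 -4.7; 0.9 0 -0.0001 0 -4.7; 0.9 0 -0.0001 0 -4.7; 0.9 0 -0.0001 0 -4.7; 0.9 0 -0.0001 0 -4.7; 0.9 0 -0.0001 0 -4.7; 0.9 0 -0.0001 0 -4.7"
}}

```text
time: 10.73
tool_pos: [0.5221, 0.0069, 0.1083]
ee_rot: [-1.57, 0.001, 0.544]
wrist_force: [-3.6, 3.1, 2.2]
width: 0.0097
```

```bash
python3 - <<'E'
from ov import *
o=robot.get_obs()
for k in("tool_pos","ee_rot","wrist_force","wrist_torque","width"):print(k,o[k])
E
```

```text
tool_pos [0.52213621 0.00693676 0.10826147]
ee_rot [-1.56995064e+00  6.78390450e-04  5.43682530e-01]
wrist_force [-3.58653682  3.1121721   2.20783363]
wrist_torque [ 0.6738065   0.87551511 -0.10096905]
width 0.009738536292888993
```

Emit:
{"fn": "send_rows", "kwargs": {
  "moves": "0.9 0 -0.0001 0 -5.3; 0.9 0 -0.0001 0 -5.3; 0.9 0 -0.0001 0 -5.3; 0.9 0 -0.0001 0 -5.3; 0.9 0 -0.0001 0 -5.3; 0.9 0 -0.0001 0 -5.3; 0.9 0 -0.0001 0 -5.3; 0.9 0 -0.0001 0 -5.3; 0.9 0 -0.0001 0 -5.3; 0.9 0 -0.0001 0 -5.3"
}}

```text
time: 11.57
tool_pos: [0.522, 0.0066, 0.1094]
ee_rot: [-1.57, 0.0, 1.469]
wrist_force: [-3.7, 2.9, 2.7]
width: 0.0096
```

Emit:
{"fn": "send_rows", "kwargs": {
  "moves": "0.9 0 -0.0001 0 -5.3; 0.9 0 -0.0001 0 -5.3; 0.9 0 -0.0001 0 -5.3; 0.9 0 -0.0001 0 -5.3; 0.9 0 -0.0001 0 -5.3; 0.9 0 -0.0001 0 -5.3; 0.9 0 -0.0001 0 -5.3; 0.9 0 -0.0001 0 -5.3; 0.9 0 0 0 0; 0.9 0 0 0 0"
}}

```text
time: 12.4
tool_pos: [0.5223, 0.0063, 0.1103]
ee_rot: [-1.57, 0.0, 2.203]
wrist_force: [-4.7, 1.6, 4.1]
width: 0.0101
```

```bash
python3 - <<'E'
from ov import *
o=robot.get_obs()
for k in("tool_pos","ee_rot","wrist_force","wrist_torque","width","joint_positions"):print(k,o[k])
E
```

```text
tool_pos [0.5222752  0.00629743 0.11034495]
ee_rot [-1.56976938e+00  4.60828794e-04  2.20284526e+00]
wrist_force [-4.73883123  1.61675303  4.05026297]
wrist_torque [0.33821626 1.07328579 0.01488079]
width 0.01009005281072052
joint_positions [-9.58641302e-02  7.75206419e-02  1.61010442e+00 -1.03427439e-03
  1.45442774e+00 -2.29858883e+00]
```

Emit:
{"fn": "send_rows", "kwargs": {
  "moves": "0.6 0 0 0 0; 0.3 0 0 0 0; 0.3 0 0 0 0; 0.3 0 0 0 0; 0.3 0 -0.007 0 0; 0.3 0 -0.008 0 0; 0.3 0 -0.008 0 0; 0.3 0 -0.008 0 0; 0.3 0 -0.005 0 0; 0.3 0 0 0 0"
}}

```text
time: 13.23
tool_pos: [0.5237, 0.0067, 0.1484]
ee_rot: [-1.574, 0.003, 2.206]
wrist_force: [0.3, -0.6, 0.5]
width: 0.033
```

Emit:
{"fn": "send_rows", "kwargs": {
  "moves": "0.3 0 0 0 7; 0.3 0 0 0 7; 0.3 0 0 0 7; 0.3 0 0 0 7; 0.3 0 0 0 7; 0.3 0 0 0 7; 0.3 0 0 0 7; 0.3 0 0 0 7; 0.3 0 0 0 7; 0.3 0 0 0 7"
}}

```text
time: 14.07
tool_pos: [0.5224, 0.0068, 0.1459]
ee_rot: [-1.57, 0.0, 0.978]
wrist_force: [-0.6, 0.1, -0.3]
width: 0.0329
```

Emit:
{"fn": "send_rows", "kwargs": {
  "moves": "0.3 0 0 0 7; 0.3 0 0 0 7; 0.3 0 0 0 7; 0.3 0 0 0 7; 0.3 0 0 0 7; 0.3 0 0 0 7; 0.3 0 0 0 7; 0.3 0 0 0 7; 0.3 0 0 0 7; 0.3 0 0 0 7"
}}

```text
time: 14.9
tool_pos: [0.5224, 0.0068, 0.1459]
ee_rot: [-1.571, 0.0, -0.244]
wrist_force: [-0.7, -0.1, 0.0]
width: 0.0334
```

Emit:
{"fn": "send_rows", "kwargs": {
  "moves": "0.3 0 0 0 7; 0.3 0 0 0 7; 0.3 0 0 0 7; 0.3 0 0 0 7; 0.3 0 0 0 7; 0.3 0 0 0 5; 0.3 0 0 0 0; 0.3 0 0 0 0; 0.3 0 0 0 0; 0.3 0 0 0 0"
}}

```text
time: 15.73
tool_pos: [0.5225, 0.0068, 0.146]
ee_rot: [-1.571, 0.0, -0.935]
wrist_force: [0.4, -0.3, 1.3]
width: 0.0328
```

```bash
python3 - <<'E'
from ov import *
o=robot.get_obs()
for k in("tool_pos","ee_rot","wrist_force","wrist_torque","width","joint_positions"):print(k,o[k])
a=imaging.snapshot("side")
draw("pics/ovs5.png",a,.523,.0065,36.2,(240,150,75,95),5.2,zw=.082)
E
```

```text
tool_pos [0.5224822  0.00681925 0.14604602]
ee_rot [-1.57084775e+00  1.54475935e-04 -9.34583369e-01]
wrist_force [ 0.43941899 -0.34864963  1.28911325]
wrist_torque [-0.04736594  0.10125783  0.04588353]
width 0.03283266718650039
joint_positions [-9.55333184e-02  5.51959865e-02  1.56091106e+00  8.06529703e-05
  1.52562708e+00  8.39046399e-01]
```

View pics/ovs5.png

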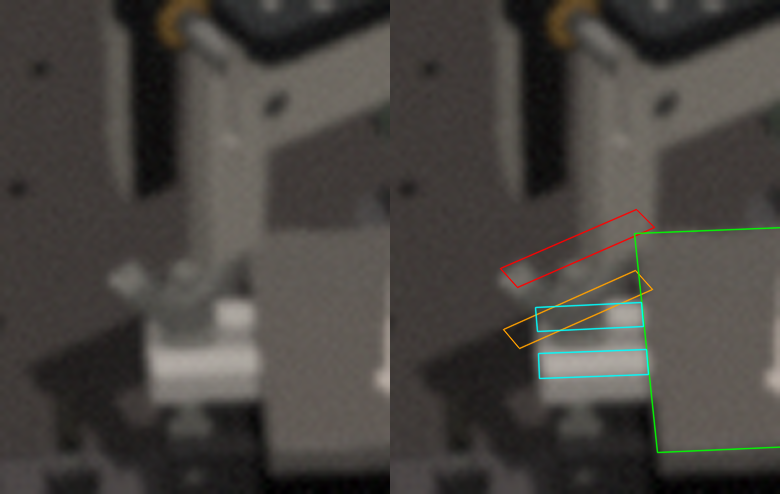

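Emit:
{"fn": "send_rows", "kwargs": {
  "moves": "0.3 0 0.006 0 0; 0.3 0 0.006 0 0; 0.3 0 0.006 0 0; 0.3 0 0.006 0 0; 0.3 0 0.006 0 0; 0.3 0 0.006 0 0; 0.4 0 0 0 0; 0.5 0 0 0 0; 0.6 0 0 0 0; 0.7 0 0 0 0"
}}

```text
time: 16.62
tool_pos: [0.5229, 0.0068, 0.1107]
ee_rot: [-1.57, -0.001, -0.936]
wrist_force: [0.8, -0.0, -0.9]
width: 0.0158
```

Emit:
{"fn": "send_rows", "kwargs": {
  "moves": "0.75 0 0 0 0; 0.8 0 0 0 0; 0.85 0 0 0 0; 0.9 0 0 0 0; 0.9 0 0 0 0; 0.9 0 0 0 0; 0.9 0 0 0 0; 0.9 0 0 0 0; 0.9 0 0 0 0; 0.9 0 0 0 0"
}}

```text
time: 17.45
tool_pos: [0.5228, 0.0068, 0.1105]
ee_rot: [-1.57, -0.0, -0.936]
wrist_force: [-0.1, 0.7, 2.6]
width: 0.0095
```

Gripped again; now the last 60°.

Emit:
{"fn": "send_rows", "kwargs": {
  "moves": "0.9 0 -0.0001 0 -5; 0.9 0 -0.0001 0 -5; 0.9 0 -0.0001 0 -5; 0.9 0 -0.0001 0 -5; 0.9 0 -0.0001 0 -5; 0.9 0 -0.0001 0 -5; 0.9 0 -0.0001 0 -5; 0.9 0 -0.0001 0 -5; 0.9 0 -0.0001 0 -5; 0.9 0 -0.0001 0 -5"
}}

```text
time: 18.28
tool_pos: [0.5227, 0.007, 0.1115]
ee_rot: [-1.57, -0.001, -0.059]
wrist_force: [0.7, 0.1, 3.1]
width: 0.0096
```

Emit:
{"fn": "send_rows", "kwargs": {
  "moves": "0.9 0 -0.0001 0 -5; 0.9 0 -0.0001 0 -5.7; 0.9 0 0 0 0; 0.7 0 0 0 0; 0.6 0 0 0 0; 0.6 0 0 0 0; 0.6 0 -0.01 0 0; 0.6 0 -0.015 0 0; 0.6 0 -0.015 0 0; 0.6 0 0 0 0"
}}

```text
time: 19.12
tool_pos: [0.5245, 0.0066, 0.1552]
ee_rot: [-1.572, -0.006, 0.123]
wrist_force: [0.8, -0.7, 1.0]
width: 0.0187
```

```bash
python3 - <<'E'
from ov import *
o=robot.get_obs()
for k in("tool_pos","ee_rot","wrist_force","width","joint_positions"):print(k,o[k])
a=imaging.snapshot("side")
draw("pics/ovs6.png",a,.523,.0065,97,(240,150,75,95),5.2,zw=.0835)
E
```

```text
tool_pos [0.52449735 0.00660101 0.15519555]
ee_rot [-1.57218066 -0.00639434  0.12297293]
wrist_force [ 0.84371992 -0.66795648  0.97945443]
width 0.01871296372259174
joint_positions [-9.55521929e-02  4.99537469e-02  1.54796372e+00  3.48288018e-05
  1.53713280e+00 -2.18521759e-01]
```

View pics/ovs6.png

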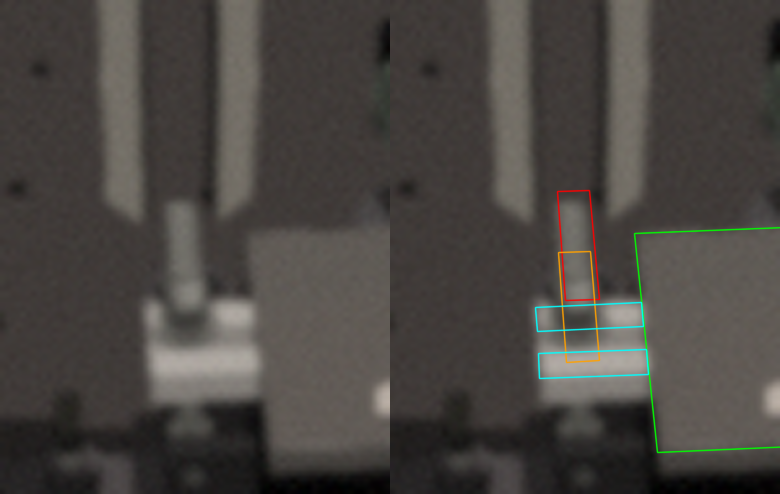

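Emit:
{"fn": "send_rows", "kwargs": {
  "moves": "0.8 0 0 0 -7; 0.9 0 0 0 -7; 1 0 0 0 -7; 1 0 0 0 -7; 1 0 0 0 -7; 1 0 0 0 -7; 1 0 0 0 -7; 1 0 0 0 -7; 1 0 0 0 -7; 1 0 0 0 -7"
}}

```text
time: 20.0
tool_pos: [0.5219, 0.0069, 0.1501]
ee_rot: [-1.569, 0.0, 1.351]
wrist_force: [-0.4, 0.1, 0.3]
width: 0.0008
```

Emit:
{"fn": "send_rows", "kwargs": {
  "moves": "1 0 0 0 -7; 1 0 0 0 -7; 1 0 0 0 -6; 1 0 0 0.009 0; 1 0 0 0.009 0; 1 0 0.01 0 0; 1 0 0.01 0 0; 1 0 0.009 0 0; 1 0 0 0 0; 1 0 0 0 0"
}}

```text
time: 20.83
tool_pos: [0.5039, 0.0047, 0.1208]
ee_rot: [-1.568, -0.001, 1.694]
wrist_force: [-0.1, 0.3, 0.0]
width: 0.0009
```

```bash
cat > st.py <<'E'
from ov import *
o=robot.get_obs();y=np.radians(7);ex=np.array([np.cos(y),np.sin(y)]);ey=np.array([-ex[1],ex[0]])
d=o["tool_pos"][:2]-[.523,.0065]
print("t",o["time"],"u,v,z mm",d@ex*1e3,d@ey*1e3,o["tool_pos"][2]*1e3,"rot",o["ee_rot"],"F uvz",o["wrist_force"][:2]@ex,o["wrist_force"][:2]@ey,o["wrist_force"][2],"w",o["width"])
E
python3 st.py;python3 - <<'E'
from ov import *
a=imaging.snapshot("side")
draw("pics/ovs7.png",a,.523,.0065,97,(240,150,75,95),5.2,zw=.0835)
E
```

```text
t 20.8333 u,v,z mm -19.160966051369044 0.5233914975076646 120.8177128028404 rot [-1.56813406e+00 -7.49248911e-04  1.69393230e+00] F uvz -0.021318756266253007 0.2696623209159895 0.028394467665647807 w 0.0009166756444302017
```

View pics/ovs7.png

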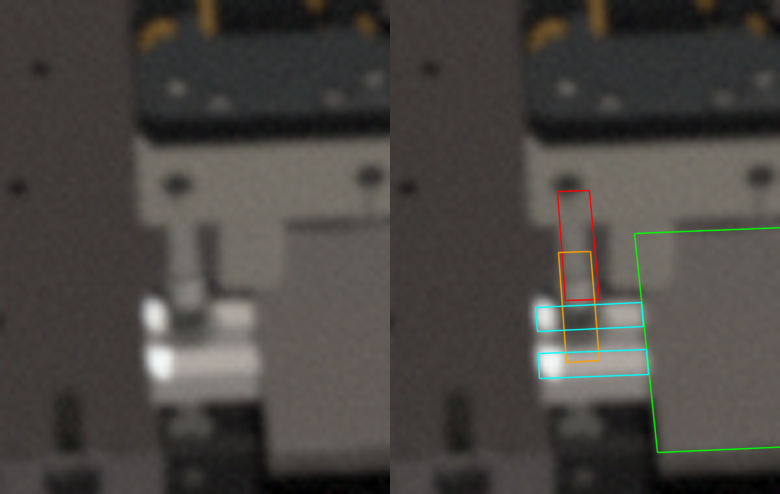

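Emit:
{"fn": "send_rows", "kwargs": {
  "moves": "1 0 0 -0.002 0; 1 0 0 -0.001 0; 1 0 0 -0.001 0; 1 0 0 -0.0005 0; 1 0 0 -0.0005 0; 1 0 0 -0.0005 0; 1 0 0 -0.0005 0; 1 0 0 -0.0005 0; 1 0 0 -0.0005 0; 1 0 0 0 0"
}}

```text
time: 21.72
tool_pos: [0.5116, 0.0054, 0.1224]
ee_rot: [-1.571, -0.0, 1.694]
wrist_force: [-2.4, -0.5, 2.1]
width: 0.0007
```

```bash
python3 st.py
```

```text
t 21.7167 u,v,z mm -11.494505718714231 0.3161010651499463 122.4154902524274 rot [-1.57061535e+00 -1.12408748e-05  1.69437041e+00] F uvz -2.445039504651843 -0.2360834879012922 2.0838696588187635 w 0.0007478499711130603
```

Emit:
{"fn": "send_rows", "kwargs": {
  "moves": "1 0 0 -0.001 0; 1 0 0 -0.001 0; 1 0 0 -0.001 0; 1 0 0 -0.001 0; 1 0 0 -0.001 0; 1 0 0 -0.001 0; 1 0 0 -0.001 0; 1 0 0 -0.001 0; 1 0 0 -0.001 0; 1 0 0 -0.001 0"
}}

```text
time: 22.55
tool_pos: [0.5215, 0.0067, 0.122]
ee_rot: [-1.57, -0.0, 1.694]
wrist_force: [-1.6, -0.4, 0.6]
width: 0.0006
```

```bash
python3 st.py;python3 - <<'E'
from ov import *
a=imaging.snapshot("side")
draw("pics/ovs8.png",a,.523,.0065,97,(240,150,75,95),5.2,zw=.0835)
E
```

```text
t 22.55 u,v,z mm -1.480545337003924 0.3997256599559229 122.04325745139388 rot [-1.57028568e+00 -1.94670482e-04  1.69436924e+00] F uvz -1.6733635869079766 -0.167171841524877 0.6281283973436533 w 0.0005910431488118667
```

View pics/ovs8.png

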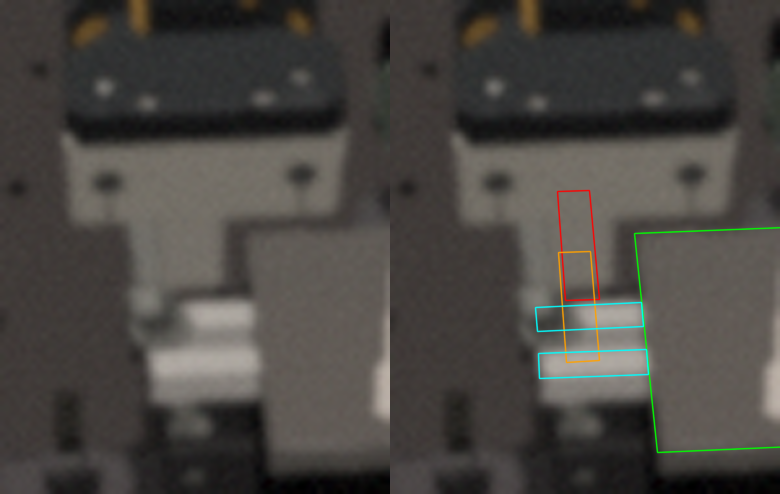

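Emit:
{"fn": "send_rows", "kwargs": {
  "moves": "1 0 0.0001 -0.0021 0; 1 0 0.0001 -0.0021 0; 1 0 0.0002 -0.0021 0; 1 0 0.0002 -0.0021 0; 1 0 0.0003 -0.0021 0; 1 0 0.0005 -0.0021 0; 1 0 0.0006 -0.0021 0; 1 0 0.0007 -0.0021 0; 1 0 0.0008 -0.0021 0; 1 0 0.0008 -0.0021 0"
}}

```text
time: 23.43
tool_pos: [0.5426, 0.0094, 0.118]
ee_rot: [-1.571, -0.0, 1.694]
wrist_force: [-2.6, -0.4, -1.5]
width: 0.0
```

```bash
python3 st.py
```

```text
t 23.4333 u,v,z mm 19.81948674881628 0.4599410677780293 117.96975073344589 rot [-1.57089083e+00 -1.84233833e-04  1.69438384e+00] F uvz -2.6812432074641253 -0.12093390327764661 -1.5081424562702446 w 2.1929422708416406e-05
```

Emit:
{"fn": "send_rows", "kwargs": {
  "moves": "1 0 0.0009 -0.002 0; 1 0 0.0009 -0.002 0; 1 0 0.001 -0.002 0; 1 0 0.001 -0.002 0; 1 0 0.001 -0.002 0; 1 0 0.0012 -0.0018 0; 1 0 0.0012 -0.0018 0; 1 0 0.0013 -0.0018 0; 1 0 0.0013 -0.0018 0; 1 0 0.0014 -0.0018 0"
}}

```text
time: 24.27
tool_pos: [0.5615, 0.0117, 0.1068]
ee_rot: [-1.571, -0.0, 1.694]
wrist_force: [-2.3, 0.5, 0.7]
width: 0.0003
```

```bash
python3 st.py;python3 - <<'E'
from ov import *
a=imaging.snapshot("side")
draw("pics/ovs9.png",a,.523,.0065,97,(220,150,95,105),4.2,zw=.0835)
E
```

```text
t 24.2667 u,v,z mm 38.8744921192221 0.4182712919291023 106.82339300045541 rot [-1.57117472e+00 -5.97932724e-05  1.69436438e+00] F uvz -2.270435427491675 0.7517275465829494 0.7043898225419456 w 0.00031730140616568884
```

View pics/ovs9.png

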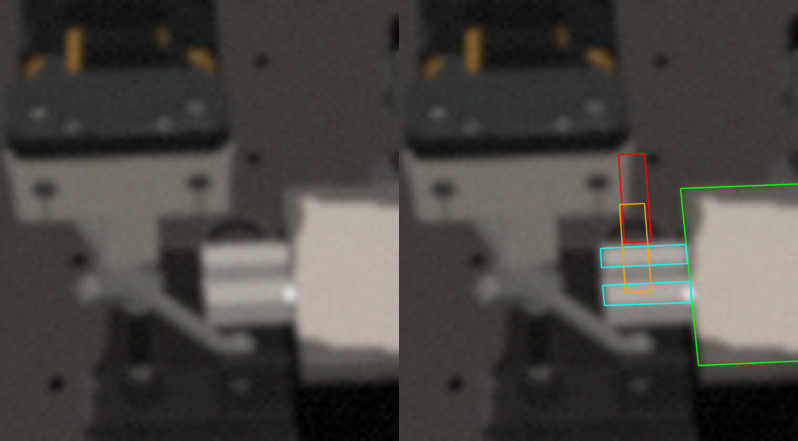

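Emit:
{"fn": "send_rows", "kwargs": {
  "moves": "1 0 0.0014 -0.0016 0; 1 0 0.0015 -0.0016 0; 1 0 0.0015 -0.0016 0; 1 0 0.0016 -0.0016 0; 1 0 0.0016 -0.0015 0; 1 0 0.0011 -0.001 0; 1 0 0.0011 -0.001 0; 1 0 0.0012 -0.0009 0; 1 0 0.0012 -0.0009 0; 1 0 0 0 0"
}}

```text
time: 25.15
tool_pos: [0.5731, 0.0131, 0.0944]
ee_rot: [-1.571, -0.0, 1.694]
wrist_force: [-0.0, 0.8, 0.3]
width: 0.0002
```

```bash
python3 st.py
```

```text
t 25.15 u,v,z mm 50.55028774579268 0.47270622972696386 94.43474426825651 rot [-1.57117983e+00 -1.67495717e-04  1.69436668e+00] F uvz 0.0844421433695449 0.751741715381873 0.3087658954809044 w 0.00023746681253917343
```

Emit:
{"fn": "send_rows", "kwargs": {
  "moves": "1 0 0.0006 -0.0004 0; 1 0 0.0006 -0.0004 0; 1 0 0.0006 -0.0004 0; 1 0 0.0006 -0.0004 0; 1 0 0.0006 -0.0004 0; 1 0 0.0006 -0.0004 0; 1 0 0 0 0; 1 0 0 0 0; 1 0 0 0 0; 1 0 0 0 0"
}}

```text
time: 25.98
tool_pos: [0.5753, 0.0134, 0.091]
ee_rot: [-1.571, -0.0, 1.694]
wrist_force: [0.7, 0.7, 0.3]
width: 0.0004
```

```bash
python3 st.py; python3 - <<'E'
from ov import *
a=imaging.snapshot("side")
draw("pics/ovs10.png",a,.523,.0065,97,(220,150,95,105),4.2,zw=.0835)
E
```

```text
t 25.9833 u,v,z mm 52.752912249610446 0.42708314936946334 91.00795939611322 rot [-1.57099866e+00 -4.86166886e-05  1.69432915e+00] F uvz 0.7733376917996423 0.5735281930352797 0.2801615517893819 w 0.0004144693990306212
```

View pics/ovs10.png

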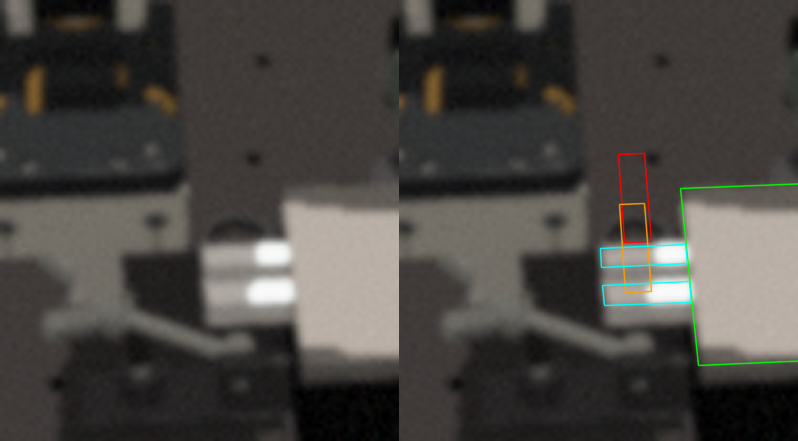

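Emit:
{"fn": "send_rows", "kwargs": {
  "moves": "1 0 0.0006 -0.0004 0; 1 0 0.0006 -0.0004 0; 1 0 0.0006 -0.0004 0; 1 0 0.0006 -0.0004 0; 1 0 0.0006 -0.0003 0; 1 0 0.0006 -0.0003 0; 1 0 0.0006 -0.0003 0; 1 0 0.0006 -0.0003 0; 1 0 0.0006 -0.0003 0; 1 0 0.0006 -0.0003 0"
}}

```text
time: 26.87
tool_pos: [0.5786, 0.0137, 0.0857]
ee_rot: [-1.571, -0.0, 1.694]
wrist_force: [-2.7, 1.7, 6.2]
width: 0.0006
```

```bash
python3 st.py; python3 - <<'E'
from ov import *
a=imaging.snapshot("side")
draw("pics/ovs11.png",a,.523,.0065,97,(220,150,95,105),4.2,zw=.0835)
E
```

```text
t 26.8667 u,v,z mm 56.05289654360585 0.41650057206019286 85.71376433371688 rot [-1.57085420e+00 -5.38540185e-06  1.69431407e+00] F uvz -2.523791518646988 2.0097493736865766 6.212941163961025 w 0.0006324300476132705
```

View pics/ovs11.png

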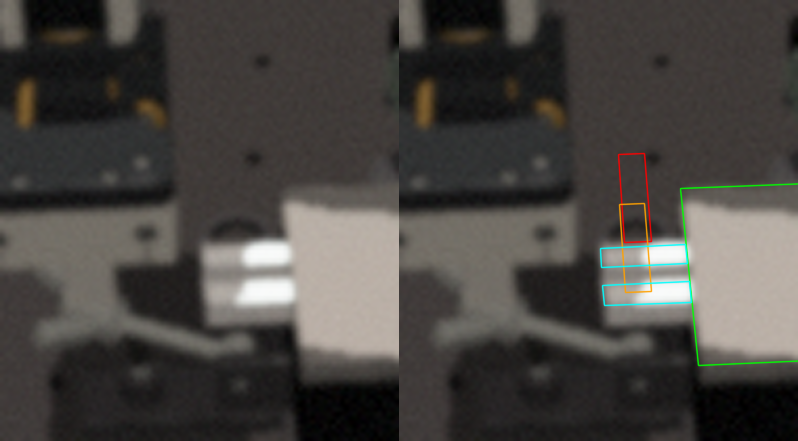

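Emit:
{"fn": "send_rows", "kwargs": {
  "moves": "1 0 0 0 0; 1 0 0 0 0; 1 0 0.0002 0 0; 1 0 0.0002 0 0; 1 0 0 0 0; 1 0 0 0 0; 1 0 0 0 0; 1 0 0 0 0; 1 0 0 0 0; 1 0 0 0 0"
}}

```text
time: 27.75
tool_pos: [0.5786, 0.0138, 0.0856]
ee_rot: [-1.571, 0.0, 1.694]
wrist_force: [-2.2, 0.8, 6.4]
width: 0.0005
```

```bash
python3 st.py
```

```text
t 27.75 u,v,z mm 56.092558566814844 0.4319703651619469 85.61011605693103 rot [-1.57118012e+00  3.79351566e-05  1.69435947e+00] F uvz -2.0619885976100303 1.0900344310735168 6.355841438782704 w 0.0005331524583723777
```

Emit:
{"fn": "send_rows", "kwargs": {
  "moves": "1 0 -0.0005 0 0; 1 0 -0.001 0 0; 1 0 -0.003 0 0; 1 0 -0.01 0 0; 1 0 -0.02 0 0; 1 0 -0.02 0 0; 1 0 -0.02 0 0; 1 0 -0.02 0 0; 1 0 -0.02 0 0; 1 0 0 0 0"
}}

```text
time: 28.58
tool_pos: [0.5811, 0.0134, 0.2048]
ee_rot: [-1.58, 0.002, 1.694]
wrist_force: [0.5, -0.4, 0.8]
width: 0.0003
```

```bash
python3 st.py; python3 - <<'E'
from ov import *
np.set_printoptions(precision=4,suppress=True)
a=imaging.snapshot("side");b=imaging.snapshot("top")
draw("pics/ovs12.png",a,.523,.0065,97,(220,150,95,105),4.2,zw=.0835)
cv2.imwrite("pics/t12.png",b["image"][:,:,::-1])
for t in ["nut_mid","bolt","rest","nut_washer"]: print(t,[(x["centre"],round(x["conf"],2)) for x in imaging.landmark_of(a,t)[:2]])
ex=np.array([np.cos(.122),np.sin(.122),0]);o=np.array([.523,.0065,0])
for th in(1.0,1.1,1.15,1.2):
  f=lambda r,o_=0:proj(a,o+ex*(r*np.sin(th)-o_*np.cos(th))+[0,0,.03+r*np.cos(th)+o_*np.sin(th)])
  print(th,"pin",f(0),"nut",f(.0792),"end",f(.089))
for z in(.034,.04,.046):print("rest",z,proj(a,o+ex*.04+[0,0,z]))
E
```

```text
t 28.5833 u,v,z mm 58.50335142571371 -0.21848215245467653 204.80159841641975 rot [-1.58049415  0.00216042  1.69420813] F uvz 0.47500050961205764 -0.42505963206716285 0.7934835509578051 w 0.0002754062508453808
nut_mid [([234.0, 220.4], 0.67), ([347.9, 298.3], 0.27)]
bolt [([272.7, 234.3], 0.63)]
rest [([319.6, 194.4], 0.25), ([272.9, 243.6], 0.21)]
nut_washer [([246.9, 225.8], 0.75)]
1.0 pin [276.0847 234.8379] nut [235.593  219.0779] end [230.3326 217.0305]
1.1 pin [276.0847 234.8379] nut [233.5097 222.0771] end [228.0191 220.4314]
1.15 pin [276.0847 234.8379] nut [232.6421 223.6133] end [227.0608 222.1712]
1.2 pin [276.0847 234.8379] nut [231.8923 225.1681] end [226.2366 223.9306]
rest 0.034 [252.7608 234.2798]
rest 0.04 [252.6088 231.8978]
rest 0.046 [252.455  229.4889]
```

View pics/ovs12.png

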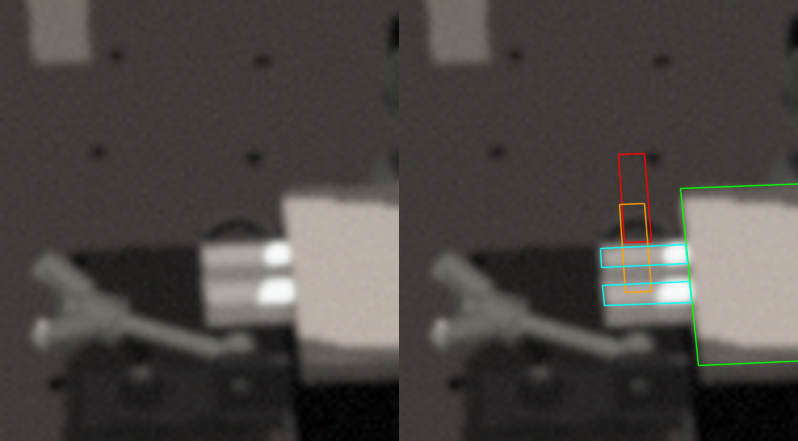

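```bash
python3 - <<'E'
from bench import order
print(order.close_job())
E
```

```text
the job is handed in; nothing more can be done
None
```

I slackened the wing nut, swung the eyebolt out of the slot and laid it on its roller rest. I handed the job in at about 28.6 s, and no verdict is reported.

- **Nut:** I turned it about 3.8 rad anticlockwise in two grips. That should put it 4.8 to 6.0 mm above seated, worked out from the turn and the thread lead. The camera view agreed with this, but the height was not measured directly.
- **Swing:** I pushed the nut outward with closed fingers. It took about 2 to 3 N, with no sign of the washer wedging on the lip.
- **Rest contact:** The bolt met the rest at about 1.12 rad, and pressing held steady at about 6.4 N on the wrist. Before contact, the same static reading was near 0 N. That angle puts the roller about 40 mm above the bench, within its stated range.
- **Last look:** I lifted the tool straight up. The side picture then showed the bolt lying over the rest with the nut still on it and the fingers well clear.

**Weak checks:**
- In the last picture the network did not find the rest reliably (best confidence 0.25, at the wrong spot), so contact rests on the force reading and the geometry.
- I did not measure the bystanders again. The arm stayed clear of them on every move.

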